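# Slide out the nose-heavy fixture plate to the gauge and hold it level

### The job

Slide the work-holder plate straight out along the top of the steel riser block until its front edge is squarely in line with the two upright brass gauge pins, keeping it flat on the block all the way: do not lift it off or let it tip. Out there the plate is nose-heavy and would fall off the block, so finish while still holding it, level, in line with the pins and carried by nothing but the block and your grip. Do not shift the gauge or disturb the other things on the bench.

Things in the scene. Friction and masses are not known exactly. Their poses are not given: they have to be found in the camera images.
- riser: Dark steel block fixed to the bench, 180 long (x) x 110 wide (y) x 70 mm high, placed and turned differently each time. Origin at the centre of its underside, on the bench; +x points outward, towards the gauge. Outer top edge at x = +90, z = 70 mm. A steel rule 24 mm wide, top at z = 34 mm, sticks 172 mm out of its outer face and carries the gauge.
- gauge_line (a point): The mark: midpoint between two upright brass pins (8 mm thick, at y = +-62 mm, up to 80 mm above the bench), taken 70 mm above the bench; axes as the riser's. Set 100 to 135 mm out from the riser's outer edge. The plate passes between the pins, 25 mm above the crossbar that joins them. The gauge slides on the rule if pushed with over about 8 N.
- plate: Loose aluminium plate, 220 (x) x 70 (y) x 8 mm, flat on the riser, its front overhanging 15 to 45 mm, yawed up to 0.1 rad, off centre up to 10 mm. Origin: centre of underside; +x to the front, z up. On top: steel post 40 mm across, 35 high at x = +80; wooden block at the tail. 0.55 to 0.9 kg in all, centre of mass at x = +35 mm: at the gauge it tips unless held.
- plate_nose (a point): Middle of the plate's front edge, on the underside (110 mm in +x from the plate's origin); axes as the plate's. This point belongs on the line through the two pins.
- plate_tail (a point): Centre of the top face of the pale wooden tail block, 53 mm above the plate's underside, at x = -80 mm on the plate; axes as the plate's. The block is 50 long (x) x 20 wide (y) x 45 mm high above the plate's top and rigidly fixed to it: a grip to be taken from above across its 20 mm width.
- loupe: Bystander: black eye loupe, 36 mm across, 34 mm high, standing on the bench; origin at the centre of its underside.
- jar: Bystander: small glass jar, 56 mm across, 60 mm high; origin at the centre of its underside.
- hammer: Bystander: hand hammer lying on the bench; origin under its middle, handle towards its -x.
- steel_block: Bystander: flat steel bench block, 70 x 70 x 30 mm; origin at the centre of its underside.
Mind the look-alikes: they are no part of the job. There is more than one size of the plate; the one meant has the size given above.

How it is judged:
At the end, for the whole second after the job is handed in: Front-edge middle within 5 mm of the line through the pins and 22 mm of their middle; plate along the riser within 0.07 rad, level within 0.05 rad, at rest, pressing on the riser and held by the robot (over 0.5 N each), touching no other thing; gauge not shifted (4 mm) (x of plate_nose in the frame of gauge_line between -0.005 and 0.005 m and y of plate_nose in the frame of gauge_line between -0.022 and 0.022 m and angle between the x axis of plate and the x axis of gauge_line, either way round below 0.07 rad and angle between plate's own z axis and vertical below 0.05 rad and contact force between plate and riser above 0.5 N and (contact force between plate and the fingers above 0.5 N or contact force between plate and the arm above 0.5 N) and linear speed of plate below 0.01 m/s and contact force between plate and loupe below 0.1 N and contact force between plate and jar below 0.1 N and contact force between plate and hammer below 0.1 N and contact force between plate and steel_block below 0.1 N and distance of gauge_line from where it was at the start of the episode below 0.004 m); the arm keeps its last pose, push and grip.
It fails at once if the plate is tipped by more than 0.14 rad (angle between plate's own z axis and vertical above 0.14 rad).
It fails at once if the plate is lifted off the riser (its tail block or its nose more than 20 mm up) (height (world z) of plate_tail above 0.143 m or height (world z) of plate_nose above 0.09 m).
It fails at once if the gauge is shifted by more than 6 mm (distance of gauge_line from where it was at the start of the episode above 0.006 m).
It fails at once if a bystander is moved by more than 20 mm (distance of any of loupe, jar, hammer, steel_block from where it was at the start of the episode above 0.02 m).
It also fails if it takes over 32 s, if anything falls off the work surface, if the arm or the gripper's body presses on something with over 40 N, if the wrist force passes 120 N, or if a joint passes its speed limit or range.

### The arm

A 6-joint arm with a two-finger parallel gripper is mounted at the origin on the work surface. World frame = base frame: x ahead of the robot, y to its left, z up, the work surface at z = 0. Lengths are in m, angles in rad, forces in N, time in s.
With the tool pointing down it reaches from about 0.3 to 0.875 m from the base axis. Payload 6.4 kg.
Tool frame: the origin (TCP) lies at the very end of the fingers, on their centre line; the grasp point (between the pads) lies ctrl.grip_point_offset behind it (ctrl.grip_point_offset is the distance from the TCP to the grasp point, in m); z points along the fingers, x is the direction in which the jaws open and shut, and the axes are right-handed (so a half turn about z gives the same grasp; the last joint's range is limited). The gripper opens to 85 mm and grips with 20 to 120 N. Pads are 22 mm wide; open, the fingers measure 114 mm over their backs; the gripper's body (76 mm by 85 mm) begins 54 mm behind the grasp point. The pads swing forward as they close: fully open they stand 13 mm farther back than shut.
Start: joints at [0.969, 0.181, 1.607, -0, 1.354, -0.206], TCP at [0.222, 0.531, 0.231] pointing down, gripper open.
Joint ranges: [-2.99, 2.99], [-0.89, 2.07], [0.3, 2.58], [-1.14, 4.28], [0, 2.63], [-3.12, 3.12]. Speed limits (rad/s): [2.57, 2.57, 3.01, 3.14, 3.14, 3.14].

### API

Orientations are given as a unit quaternion [w, x, y, z].
In Python, from bench import get_obs, viewer, workorder, ctrl gives the robot as it stands. The module is installed in compiled form; this text tells all that it offers.
- The arm moves only by the tool move_arm, never from a script. Its argument "increments" is a list of rows, each an object of numbers: "tx", "ty", "tz": the shift along the tool's x, y, z in m; "turn": the turn about the tool's z in degrees. A call has 1 to 20 rows; each row is the pose to reach, as a shift and turn from the pose commanded when the call began, along the tool's axes at that moment; what a row does not reach only later rows make up. A row lasts 1/12 s, in which the tool goes at most 41.7 mm and 7.16 degrees, less where a joint would pass 70% of its speed; a pose out of reach is approached as far as the arm can. A call with a gripper value outside its range is refused whole. "gripper" is the opening, from 0 (shut) to 1 (fully open), set as the call begins (left out, the last holds). The fingers move at their own pace and stop on an object; the grip force is fixed at half the most. Time passes only in rows, so rows that repeat a pose let the fingers close. It gives the time, the measured TCP pose, the force and the opening at its end, in the units of the state.
- get_obs(): the state, without advancing time (a new reading comes with each control period).
- viewer.camera(name): name is "scene" or "top" or "wrist"; returns (picture, depth): 420x560x3 uint8, red, green, blue; 420x560 float32, m along the optical axis (not along the pixel's ray), 0 where there is no reading.
- viewer.get_calibration(name): a dict with "intrinsics" (3x3 intrinsics, pixels), "k1" (the pictures are not rectified: a ray, as slopes to the right and down, at radius r is drawn at 1 + k1 r^2 times it, then the intrinsics apply), "origin" and "attitude" of the camera in the world. Camera axes: x right, y up, looking along -z (the intrinsics and any distortion apply to the point x, -y, -z); pixel columns grow to the right and rows downward; lengths in m; the calibration is good to about 2 mm. A picture is of the moment at which its call begins: read the wrist's pose just before it. get_calibration takes no time and is no camera call; for the wrist camera it gives the pose at the moment of the call.
- workorder.hand_in(): hands the job in, once; it reports no verdict.
The state is a dict: "time_s": time; "q": joint angles; "dq": joint speeds; "joint_efforts": joint torques, N m; "eef_pos": TCP position; "eef_rot": TCP orientation; "wrist_force": force on the tool from outside, world axes, zero at the start; "torque": the same for the moment, N m; "opening": opening from 0.0 (shut) to 1.0 (fully open).
Only numpy, scipy, OpenCV 4.12 (cv2) and the standard library are available. Lean on these libraries where they do the work, as an engineer would, in place of code of your own. Each camera call takes 0.05 s, during which the arm holds its last target.

## Working session

There is one attempt and no reset: what is moved stays moved. The work goes in short steps, Python scripts to look and compute and a tool call to move; the robot and the scene stay as the last step left them, time stands still between calls to the robot, and variables do not carry over. Pictures are saved under pics/ and viewed, and the job is handed in when it is done.

Besides the shell and the picture viewer there is one more tool, called after "Call:" as name(argument=value, ...) on one line, values as JSON. move_arm: Moves the arm, as the interface text tells. Its arguments: {"type":"object","properties":{"increments":{"type":"array"},"gripper":{"type":"number"}},"required":["increments"]}

```bash
mkdir -p pics
cat > h.py <<'E'
import numpy as np,cv2
from bench import get_obs,viewer,workorder,ctrl
def snap(n,f):
    p,d=viewer.camera(n); cv2.imwrite('pics/'+f+'.png',cv2.cvtColor(p,cv2.COLOR_RGB2BGR)); np.savez('pics/'+f+'.npz',p=p,d=d,**{k:np.array(v) for k,v in viewer.get_calibration(n).items()})
    return p,d
E
python3 - <<'E'
from h import *
print(get_obs(), ctrl.grip_point_offset)
snap('top','top0');snap('scene','scene0')
c=viewer.get_calibration('top');print(c);print(viewer.get_calibration('scene'))
E
```

```text
{'time_s': 0.0, 'q': array([ 9.68736626e-01,  1.81572825e-01,  1.60799204e+00, -1.45501645e-05,
        1.35378071e+00, -2.06311157e-01]), 'dq': array([-0.00094629, -0.00014389, -0.00084454,  0.00147571, -0.00025829,
       -0.00025262]), 'joint_efforts': array([ 2.98354171e-03, -4.44870651e+01, -3.51348281e+01,  1.03977693e-04,
        9.03252047e-03,  3.93091545e-05]), 'eef_pos': array([0.22134232, 0.53010332, 0.23037399]), 'eef_rot': array([ 3.32677823e-04,  8.32314549e-01,  5.54302916e-01, -8.10902009e-04]), 'wrist_force': array([ 0.75330565, -0.36018009,  0.78856251]), 'torque': array([ 0.00284057, -0.01152396,  0.02560152]), 'opening': 1.0005494317694141} 0.0187
{'intrinsics': array([[416.28681655,   0.        , 282.76524572],
       [  0.        , 416.28681655, 209.6169078 ],
       [  0.        ,   0.        ,   1.        ]]), 'k1': -0.060669708283910564, 'origin': array([ 0.49272929, -0.02324719,  1.07153483]), 'attitude': array([ 0.71415194,  0.0234549 , -0.02418382, -0.69917953])}
{'intrinsics': array([[405.55697359,   0.        , 269.92633976],
       [  0.        , 405.55697359, 207.3229731 ],
       [  0.        ,   0.        ,   1.        ]]), 'k1': -0.10305468834269922, 'origin': array([1.05354983, 0.55015938, 0.61330564]), 'attitude': array([0.31987892, 0.1709169 , 0.43498195, 0.82416964])}
```

View pics/top0.png

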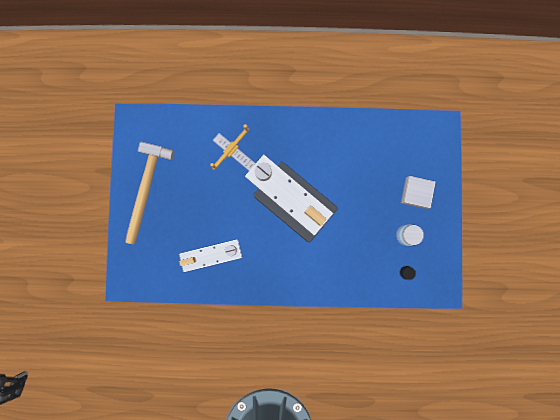

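View pics/scene0.png

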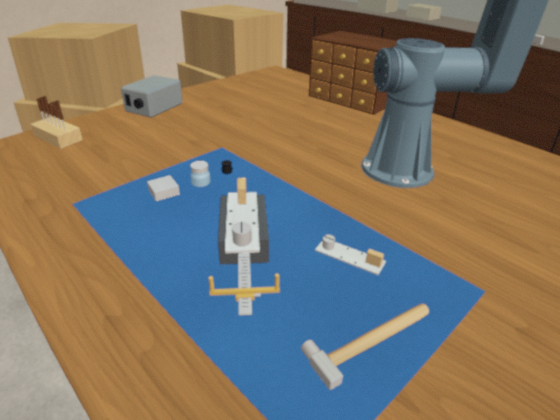

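The top view shows the plate on the riser, with the tail block at about (316,215) and the post at (263,171). The pin tops are at about (247,128) and (212,168). The small look-alike plate is at (210,256).

```bash
cat >> h.py <<'E'
from scipy.spatial.transform import Rotation as R
def ray(c,uv):
    K=c['intrinsics'];k=float(c['k1']);uv=np.atleast_2d(np.array(uv,float))
    n=cv2.undistortPoints(uv.reshape(-1,1,2),K,np.array([k,0,0,0,0.])).reshape(-1,2)
    w,x,y,z=c['attitude'];Rm=R.from_quat([x,y,z,w]).as_matrix()
    v=np.c_[n[:,0],-n[:,1],-np.ones(len(n))]@Rm.T
    return np.array(c['origin']),v
def onz(c,uv,z):
    o,v=ray(c,uv); return o+v*((z-o[2])/v[:,2])[:,None]
def proj(c,P):
    w,x,y,z=c['attitude'];Rm=R.from_quat([x,y,z,w]).as_matrix()
    q=(np.atleast_2d(P)-c['origin'])@Rm; a=q[:,0]/-q[:,2];b=-q[:,1]/-q[:,2];s=1+float(c['k1'])*(a*a+b*b)
    K=c['intrinsics'];return np.c_[K[0,0]*a*s+K[0,2],K[1,1]*b*s+K[1,2]]
E
python3 - <<'E'
from h import *
c=np.load('pics/top0.npz');p=c['p'];d=c['d']
cv2.imwrite('pics/crop0.png',cv2.resize(cv2.cvtColor(p[110:260,190:350],cv2.COLOR_RGB2BGR),None,fx=5,fy=4 if 0 else 4,interpolation=cv2.INTER_NEAREST))
hsv=cv2.cvtColor(p,cv2.COLOR_RGB2HSV)
# tail block by depth: z map
vv,uu=np.mgrid[0:420,0:560]
o,v=ray(c,np.c_[uu.ravel(),vv.ravel()])
P=(o+v*d.ravel()[:,None]).reshape(420,560,3) # v has unit -z comp
np.save('pics/P0.npy',P)
for nm,lo,hi in [('tail',.112,.14),('post',.104,.1175),('plate',.073,.086),('riser',.06,.0735)]:
    m=(P[...,2]>lo)&(P[...,2]<hi);m[:100]=0;m[310:]=0
    n,l,s,ce=cv2.connectedComponentsWithStats(m.astype(np.uint8))
    for i in range(1,n):
        if s[i,4]>6:
            q=P[l==i]; print(nm,s[i],ce[i].round(1),q.mean(0).round(4),[np.round(t,4) for t in cv2.minAreaRect(q[:,:2].astype(np.float32)*1000)])
br=(hsv[...,0]>12)&(hsv[...,0]<26)&(hsv[...,1]>150)&(hsv[...,2]>120)
br[:105]=0;br[190:]=0;br[:,:200]=0;br[:,260:]=0
n,l,s,ce=cv2.connectedComponentsWithStats(br.astype(np.uint8));print(s,ce)
print(P[118:176:1][ (br&(P[...,2]>.055))[118:176]].round(3))
E
```

```text
tail [254 162  17  17 130] [262.4 170.4] [0.6475 0.0257 0.1138] [array([647.4294,  25.4153]), array([36.3307, 36.3882]), np.float64(45.5434)]
tail [305 205  21  20 196] [315.1 214.9] [ 0.5464 -0.0977  0.122 ] [array([546.6003, -97.9696]), array([49.6398, 20.0951]), np.float64(50.5278)]
post [254 162  17  18 224] [262.4 170.7] [0.6472 0.0257 0.1124] [array([647.5695,  25.6839]), array([38.3026, 37.9965]), np.float64(75.9304)]
plate [243 124   4   4  12] [244.5 125.5] [0.7623 0.0736 0.0797] [array([762.8194,  73.9123]), array([6.8747, 7.5112]), np.float64(46.9042)]
plate [ 245  154   88   81 2184] [288.7 194.8] [ 0.5958 -0.037   0.0775] [array([597.4095, -36.7388]), array([221.1231,  75.8668]), np.float64(51.0247)]
plate [210 163   4   4  12] [211.4 164.2] [0.666  0.1511 0.0778] [array([665.5459, 151.1167]), array([7.3087, 6.4022]), np.float64(85.1479)]
riser [278 161  60  71 538] [308.5 188.5] [ 0.6131 -0.0847  0.0693] [array([610.3482, -87.2473]), array([191.9824,  70.0059]), np.float64(32.5901)]
riser [253 188  64  54 666] [283.3 215. ] [ 0.5475 -0.025   0.0693] [array([547.7983, -2
[... 517 characters left out ...]
  7  10  25] [413.  237.8] [ 0.4987 -0.3426  0.0612] [array([ 498.3545, -342.6285]), array([23.1781, 11.8437]), np.float64(21.134)]
[[     0      0    560    420 235011]
 [   211    125     37     44    189]] [[279.53953219 209.54914876]
 [230.34391534 148.38624339]]
[[ 0.763  0.072  0.08 ]
 [ 0.761  0.072  0.082]
 [ 0.762  0.07   0.076]
 [ 0.759  0.073  0.077]
 [ 0.761  0.071  0.071]
 [ 0.76   0.073  0.067]
 [ 0.76   0.074  0.056]
 [ 0.76   0.072  0.056]
 [ 0.666  0.152  0.079]
 [ 0.667  0.15   0.078]
 [ 0.664  0.15   0.078]
 [ 0.665  0.148  0.076]
 [ 0.668  0.148  0.056]
 [ 0.493 -0.023  1.072]
 [ 0.662  0.15   0.075]
 [ 0.663  0.149  0.068]
 [ 0.666  0.148  0.055]
 [ 0.662  0.15   0.06 ]]
```

View pics/crop0.png

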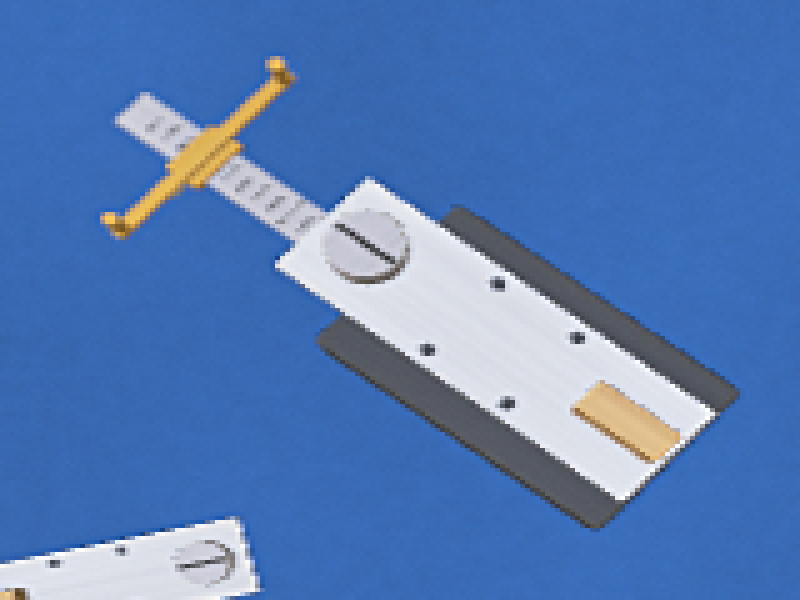

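Measurements from the top view:

| Item | Value |
|---|---|
| Pin spacing | 124.0 mm, as specified |
| Pin midpoint | (.714, .112) |
| Riser axis | about 51.15° |
| Tail block | (.5465, -.0978) |
| Plate angle | about 50.7° |
| Nose still to go | about 78 mm along the riser, 2 mm sideways |

Next I move above the tail block.

Call:
move_arm(increments=[{"tx": -0.02, "ty": 0.024, "turn": 5}, {"tx": -0.045, "ty": 0.054, "turn": 10.5}, {"tx": -0.07, "ty": 0.083, "turn": 16}, {"tx": -0.095, "ty": 0.113, "turn": 22}, {"tx": -0.12, "ty": 0.143, "turn": 28}, {"tx": -0.145, "ty": 0.173, "turn": 34}, {"tx": -0.17, "ty": 0.203, "turn": 40}, {"tx": -0.195, "ty": 0.233, "turn": 46}, {"tx": -0.22, "ty": 0.263, "turn": 52}, {"tx": -0.245, "ty": 0.292, "turn": 58}, {"tx": -0.27, "ty": 0.322, "turn": 64}, {"tx": -0.295, "ty": 0.352, "turn": 70}, {"tx": -0.32, "ty": 0.382, "turn": 76}, {"tx": -0.345, "ty": 0.412, "turn": 82}, {"tx": -0.37, "ty": 0.442, "turn": 88}, {"tx": -0.395, "ty": 0.472, "turn": 94}, {"tx": -0.42, "ty": 0.501, "turn": 100}, {"tx": -0.44, "ty": 0.525, "turn": 104}, {"tx": -0.454, "ty": 0.542, "turn": 106.6}, {"tx": -0.454, "ty": 0.542, "turn": 106.6}], gripper=1)

```text
validation failed for argument at $.in...
```

Call:
move_arm(increments=[{"tz": 0}, {"tz": 0}, {"tz": 0}, {"tz": 0}])

```text
validation failed for argument at $.in...
```

Run:
```python
from h import *
o=get_obs();print(o['time_s'],o['eef_pos'],o['eef_rot'],o['q'].round(3),o['wrist_force'])
snap('wrist','w1'); snap('top','top1');snap('scene','s1')
```

```text
0.1 [0.22138656 0.53012133 0.23046015] [ 3.01955837e-04  8.32329084e-01  5.54281189e-01 -7.53304083e-04] [ 0.969  0.181  1.608 -0.     1.354 -0.206] [-0.04987834  0.4563442   0.07358963]
```

View pics/w1.png

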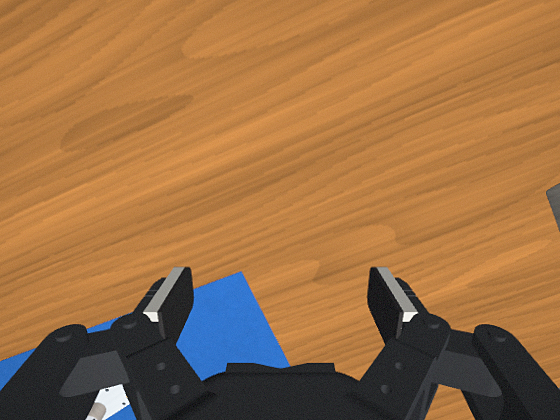

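The move was refused, so the arm is still at its start and the wrist view shows only bench and mat. The rows probably need all four keys, so I'll test one small row.

Call:
move_arm(increments=[{"tx": -0.02, "ty": 0.024, "tz": 0.0, "turn": 5.0}], gripper=1)

```text
time_s: 0.33
eef_pos: [0.2346, 0.5052, 0.2311]
eef_rot: [-0.001, 0.855, 0.519, 0.0]
wrist_force: [0.5, -0.6, -0.1]
opening: 0.998
```

Call:
move_arm(increments=[{"tx": -0.0204, "ty": 0.0292, "tz": 0, "turn": 5.5}, {"tx": -0.0408, "ty": 0.0584, "tz": 0, "turn": 11}, {"tx": -0.0612, "ty": 0.0876, "tz": 0, "turn": 16.5}, {"tx": -0.0816, "ty": 0.1168, "tz": 0, "turn": 22}, {"tx": -0.102, "ty": 0.146, "tz": 0, "turn": 27.5}, {"tx": -0.1224, "ty": 0.1752, "tz": 0, "turn": 33}, {"tx": -0.1428, "ty": 0.2044, "tz": 0, "turn": 38.5}, {"tx": -0.1632, "ty": 0.2336, "tz": 0, "turn": 44}, {"tx": -0.1836, "ty": 0.2628, "tz": 0, "turn": 49.5}, {"tx": -0.204, "ty": 0.292, "tz": 0, "turn": 55}, {"tx": -0.2244, "ty": 0.3212, "tz": 0, "turn": 60.5}, {"tx": -0.2448, "ty": 0.3504, "tz": 0, "turn": 66}, {"tx": -0.2652, "ty": 0.3796, "tz": 0, "turn": 71.5}, {"tx": -0.2856, "ty": 0.4088, "tz": 0, "turn": 77}, {"tx": -0.306, "ty": 0.438, "tz": 0, "turn": 82.5}, {"tx": -0.3264, "ty": 0.4672, "tz": 0, "turn": 88}, {"tx": -0.3468, "ty": 0.4964, "tz": 0, "turn": 93}, {"tx": -0.3672, "ty": 0.5256, "tz": 0, "turn": 97.5}, {"tx": -0.38, "ty": 0.544, "tz": 0, "turn": 100.5}, {"tx": -0.387, "ty": 0.554, "tz": 0, "turn": 101.6}], gripper=1)

```text
time_s: 2.0
eef_pos: [0.5478, -0.1, 0.231]
eef_rot: [0.0, 0.941, -0.338, 0.0]
wrist_force: [-1.0, 0.4, -1.0]
opening: 1.002
```

Call:
move_arm(increments=[{"tx": 0, "ty": 0, "tz": 0, "turn": 0}, {"tx": 0, "ty": 0, "tz": 0, "turn": 0}, {"tx": 0, "ty": 0, "tz": 0, "turn": 0}, {"tx": 0, "ty": 0, "tz": 0, "turn": 0}])

```text
time_s: 2.33
eef_pos: [0.5465, -0.0957, 0.2313]
eef_rot: [-0.0, 0.942, -0.335, -0.0]
wrist_force: [-0.5, 0.2, 0.6]
opening: 1.003
```

Run:
```python
from h import *
o=get_obs();print(o['time_s'],o['eef_pos'],o['eef_rot'],o['q'].round(3),o['wrist_force'])
snap('wrist','w2'); snap('top','top2')
```

```text
2.3333 [ 0.546466   -0.09566602  0.23131687] [-1.37597669e-04  9.42223492e-01 -3.34984833e-01 -1.84376810e-04] [-0.387  0.136  1.658  0.     1.348  0.296] [-0.48569114  0.18195293  0.55165136]
```

View pics/w2.png

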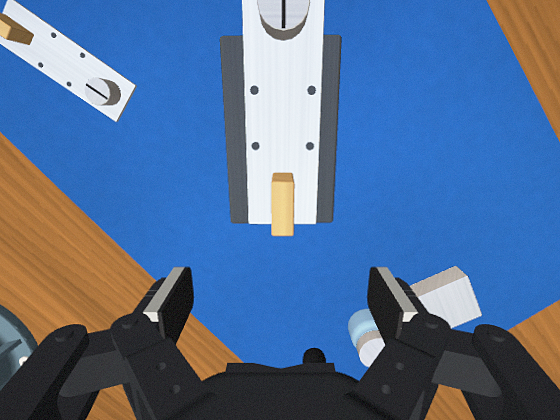

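The wrist view shows the tail block centred at about (283,205), with the plate pointing straight up the picture. I'll refine the block's pose from this closer view.

```bash
cat >> h.py <<'E'
def tail_meas(f):
    c=np.load('pics/'+f+'.npz');p=c['p'];d=c['d'];H,W=d.shape
    vv,uu=np.mgrid[0:H,0:W];o,v=ray(c,np.c_[uu.ravel(),vv.ravel()])
    P=(o+v*d.ravel()[:,None]).reshape(H,W,3);return c,p,P
E
python3 - <<'E'
from h import *
c,p,P=tail_meas('w2')
hsv=cv2.cvtColor(p,cv2.COLOR_RGB2HSV)
m=((hsv[...,1]>60)&(hsv[...,0]<30)&(P[...,2]>.117)&(P[...,2]<.13)).astype(np.uint8)
m[:150]=0;m[250:]=0;m[:,:240]=0;m[:,320:]=0
print(m.sum(),P[m>0].mean(0),P[m>0][:,2].std())
vs,us=np.nonzero(m);uv=np.c_[us,vs]
q=onz(c,uv,.123)[:,:2].astype(np.float32)*1000
print(cv2.minAreaRect(q),cv2.minAreaRect(P[m>0][:,:2].astype(np.float32)*1000))
# plate top surface points
m2=((hsv[...,1]<40)&(hsv[...,2]>150)&(P[...,2]>.072)&(P[...,2]<.085)).astype(np.uint8)
print(cv2.minAreaRect(P[m2>0][:,:2].astype(np.float32)*1000),P[m2>0].mean(0))
r=((P[...,2]>.064)&(P[...,2]<.074)).astype(np.uint8)
print(cv2.minAreaRect(P[r>0][:,:2].astype(np.float32)*1000),P[r>0].mean(0))
o=get_obs();w,x,y,z=o['eef_rot'];print(R.from_quat([x,y,z,w]).as_matrix().round(4))
E
```

```text
1211 [ 0.54716695 -0.09797292  0.12356328] 0.00095905069730219
((546.9041137695312, -98.42437744140625), (50.0372428894043, 18.690372467041016), 50.83230972290039) ((546.4730834960938, -99.06961059570312), (49.27595520019531, 18.691635131835938), 50.59111404418945)
((590.9635009765625, -43.998138427734375), (201.23057556152344, 70.9708251953125), 50.81222152709961) [ 0.59614383 -0.03795126  0.07856248]
((581.0801391601562, -53.888099670410156), (179.3500518798828, 110.17454528808594), 51.11563491821289) [ 0.5840026  -0.04561294  0.07049673]
[[ 7.754e-01 -6.315e-01  2.000e-04]
 [-6.315e-01 -7.754e-01  1.000e-04]
 [ 1.000e-04 -2.000e-04 -1.000e+00]]
```

Call:
move_arm(increments=[{"tx": 0.001, "ty": 0.001, "tz": 0.015, "turn": 0}, {"tx": 0.002, "ty": 0.0015, "tz": 0.035, "turn": 0}, {"tx": 0.002, "ty": 0.0015, "tz": 0.055, "turn": 0}, {"tx": 0.002, "ty": 0.0015, "tz": 0.075, "turn": 0}, {"tx": 0.002, "ty": 0.0015, "tz": 0.092, "turn": 0}, {"tx": 0.002, "ty": 0.0015, "tz": 0.108, "turn": 0}, {"tx": 0.002, "ty": 0.0015, "tz": 0.12, "turn": 0}, {"tx": 0.002, "ty": 0.0015, "tz": 0.13, "turn": 0}, {"tx": 0.002, "ty": 0.0015, "tz": 0.138, "turn": 0}, {"tx": 0.002, "ty": 0.0015, "tz": 0.143, "turn": 0}, {"tx": 0.002, "ty": 0.0015, "tz": 0.143, "turn": 0}, {"tx": 0.002, "ty": 0.0015, "tz": 0.143, "turn": 0}, {"tx": 0.002, "ty": 0.0015, "tz": 0.143, "turn": 0}], gripper=1)

```text
time_s: 3.52
eef_pos: [0.5482, -0.0999, 0.0891]
eef_rot: [0.0, 0.942, -0.336, 0.001]
wrist_force: [-0.5, 0.3, 0.5]
opening: 1.002
```

Run:
```python
from h import *
o=get_obs();print(o['time_s'],o['eef_pos'],o['eef_rot'],o['wrist_force'],o['opening'])
snap('wrist','w3')
```

```text
3.5167 [ 0.54817616 -0.09987398  0.08908787] [ 4.23092342e-05  9.41830436e-01 -3.36087660e-01  7.16427078e-04] [-0.48088281  0.3049932   0.49154122] 1.002146033710721
```

View pics/w3.png

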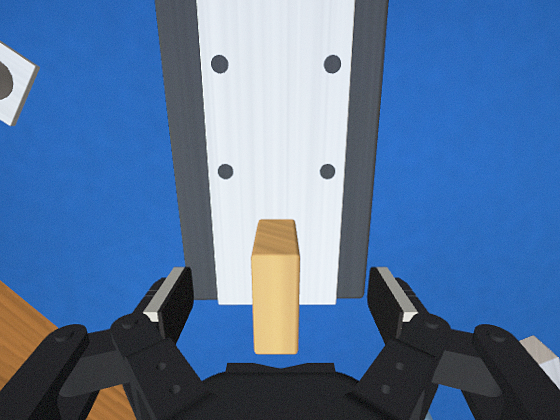

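The block sits between the jaws, about 2 mm towards tool -x. I'll shift by that amount and close.

Call:
move_arm(increments=[{"tx": -0.0015, "ty": 0, "tz": 0.001, "turn": 0}, {"tx": -0.0015, "ty": 0, "tz": 0.001, "turn": 0}, {"tx": -0.0015, "ty": 0, "tz": 0.001, "turn": 0}], gripper=1)

```text
time_s: 3.82
eef_pos: [0.5464, -0.0987, 0.0875]
eef_rot: [0.0, 0.942, -0.336, 0.0]
wrist_force: [0.5, -0.4, -0.6]
opening: 1.003
```

Call:
move_arm(increments=[{"tx": 0, "ty": 0, "tz": 0, "turn": 0}, {"tx": 0, "ty": 0, "tz": 0, "turn": 0}, {"tx": 0, "ty": 0, "tz": 0, "turn": 0}, {"tx": 0, "ty": 0, "tz": 0, "turn": 0}, {"tx": 0, "ty": 0, "tz": 0, "turn": 0}, {"tx": 0, "ty": 0, "tz": 0, "turn": 0}, {"tx": 0, "ty": 0, "tz": 0, "turn": 0}, {"tx": 0, "ty": 0, "tz": 0, "turn": 0}, {"tx": 0, "ty": 0, "tz": 0, "turn": 0}, {"tx": 0, "ty": 0, "tz": 0, "turn": 0}, {"tx": 0, "ty": 0, "tz": 0, "turn": 0}, {"tx": 0, "ty": 0, "tz": 0, "turn": 0}], gripper=0.1)

```text
time_s: 4.82
eef_pos: [0.5465, -0.0987, 0.0874]
eef_rot: [0.0, 0.942, -0.336, 0.0]
wrist_force: [-0.0, -1.2, 1.7]
opening: 0.226
```

Run:
```python
from h import *
o=get_obs();print(o['time_s'],o['eef_pos'],o['eef_rot'],o['wrist_force'],o['torque'],o['opening'])
snap('wrist','w4');snap('scene','s4')
c,p,P=tail_meas('s4')
hsv=cv2.cvtColor(p,cv2.COLOR_RGB2HSV)
```

```text
4.8167 [ 0.54651061 -0.09874376  0.08740375] [ 3.29773632e-05  9.41827783e-01 -3.36095826e-01  1.46164356e-04] [-0.02453902 -1.22312527  1.72908212] [-0.03650904  0.05444767  0.00663641] 0.22649548491555693
```

View pics/w4.png

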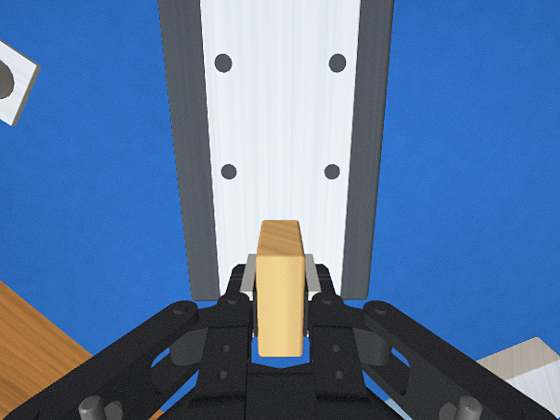

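View pics/s4.png

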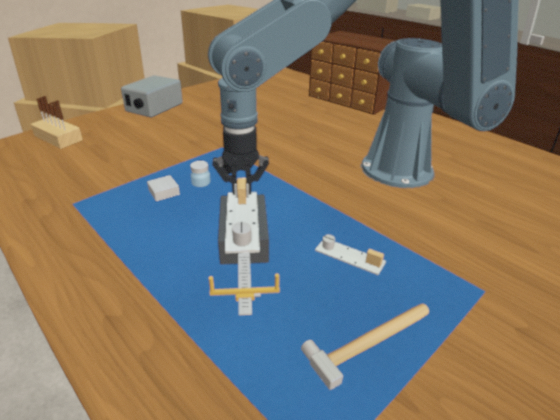

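The block is gripped: the opening is 0.226, about 19 mm. I'll press down slightly and slide most of the way. Outward is tool -y.

Call:
move_arm(increments=[{"tx": 0, "ty": 0, "tz": 0.0005, "turn": 0}, {"tx": 0, "ty": -0.001, "tz": 0.001, "turn": 0}, {"tx": 0, "ty": -0.003, "tz": 0.001, "turn": 0}, {"tx": -0.0002, "ty": -0.006, "tz": 0.001, "turn": 0}, {"tx": -0.0003, "ty": -0.009, "tz": 0.001, "turn": 0}, {"tx": -0.0004, "ty": -0.012, "tz": 0.001, "turn": 0}, {"tx": -0.0005, "ty": -0.015, "tz": 0.001, "turn": 0}, {"tx": -0.0006, "ty": -0.018, "tz": 0.001, "turn": 0}, {"tx": -0.0007, "ty": -0.02, "tz": 0.001, "turn": 0}, {"tx": -0.0007, "ty": -0.02, "tz": 0.001, "turn": 0}], gripper=0.1)

```text
time_s: 5.75
eef_pos: [0.5586, -0.0843, 0.0874]
eef_rot: [0.001, 0.942, -0.336, 0.0]
wrist_force: [-3.7, -6.7, 8.6]
opening: 0.227
```

Run:
```python
from h import *
o=get_obs();print(o['time_s'],o['eef_pos'],o['eef_rot'],o['wrist_force'],o['torque'],o['opening'])
```

```text
5.75 [ 0.55863914 -0.08433435  0.08738614] [ 1.24988667e-03  9.41835208e-01 -3.36072472e-01  4.15113436e-04] [-3.7263712  -6.68506091  8.61041418] [-0.5885933   0.78484117  0.00356403] 0.22692296958274438
```

It moved 19 mm, with about 7 N of drag and 8.6 N of down press. I'll continue.

Call:
move_arm(increments=[{"tx": 0, "ty": -0.002, "tz": 0, "turn": 0}, {"tx": -0.0001, "ty": -0.005, "tz": 0, "turn": 0}, {"tx": -0.0003, "ty": -0.009, "tz": 0, "turn": 0}, {"tx": -0.0004, "ty": -0.013, "tz": 0, "turn": 0}, {"tx": -0.0005, "ty": -0.017, "tz": 0, "turn": -0.1}, {"tx": -0.0006, "ty": -0.021, "tz": 0, "turn": -0.1}, {"tx": -0.0007, "ty": -0.025, "tz": 0, "turn": -0.1}, {"tx": -0.0008, "ty": -0.029, "tz": 0, "turn": -0.2}, {"tx": -0.0009, "ty": -0.033, "tz": 0, "turn": -0.2}, {"tx": -0.001, "ty": -0.037, "tz": 0, "turn": -0.2}, {"tx": -0.0011, "ty": -0.041, "tz": 0, "turn": -0.3}, {"tx": -0.0012, "ty": -0.045, "tz": 0, "turn": -0.3}, {"tx": -0.0013, "ty": -0.048, "tz": 0, "turn": -0.3}, {"tx": -0.0013, "ty": -0.05, "tz": 0, "turn": -0.3}, {"tx": -0.0013, "ty": -0.05, "tz": 0, "turn": -0.3}, {"tx": -0.0013, "ty": -0.05, "tz": 0, "turn": -0.3}], gripper=0.1)

```text
time_s: 7.08
eef_pos: [0.5893, -0.045, 0.0876]
eef_rot: [0.001, 0.943, -0.334, 0.0]
wrist_force: [-4.3, -6.7, 9.6]
opening: 0.229
```

Run:
```python
from h import *
o=get_obs();print(o['time_s'],o['eef_pos'],o['eef_rot'],o['wrist_force'],o['torque'],o['opening'])
snap('wrist','w5');p,_=snap('top','top5');snap('scene','s5')
cv2.imwrite('pics/crop5.png',cv2.resize(cv2.cvtColor(p[110:260,190:350],cv2.COLOR_RGB2BGR),None,fx=5,fy=4,interpolation=cv2.INTER_NEAREST)[:600])
```

```text
7.0833 [ 0.58932308 -0.04496778  0.08755167] [ 1.29970409e-03  9.42712583e-01 -3.33603134e-01  4.96499365e-04] [-4.33386774 -6.65631503  9.62501003] [-0.7859841   0.90205235  0.05730169] 0.22877288316840372
```

View pics/crop5.png

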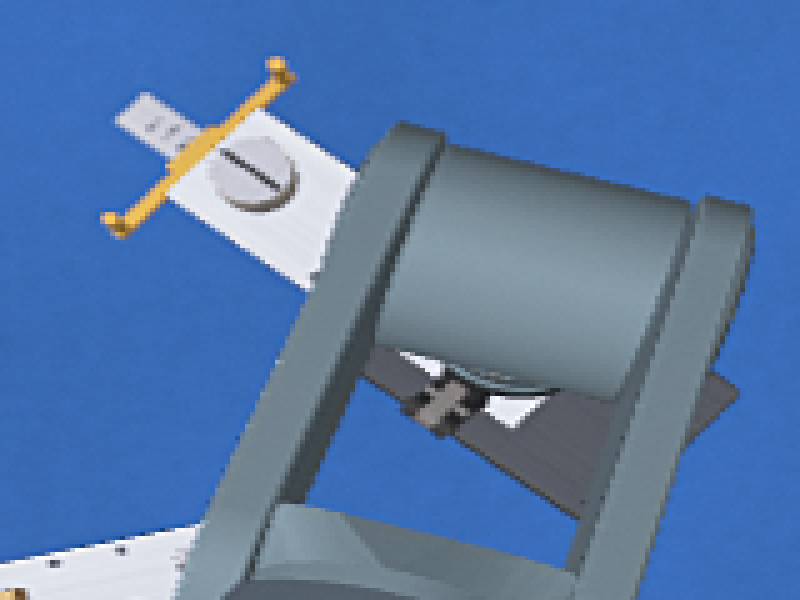

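View pics/w5.png

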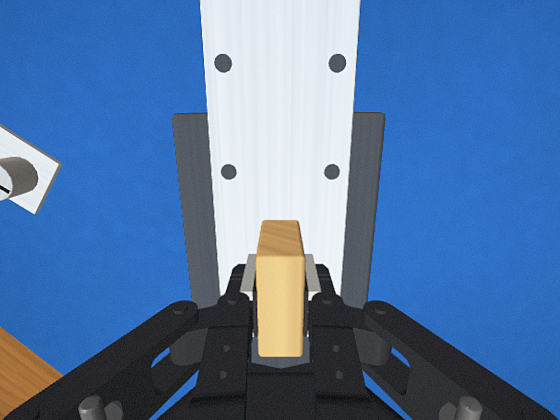

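View pics/s5.png

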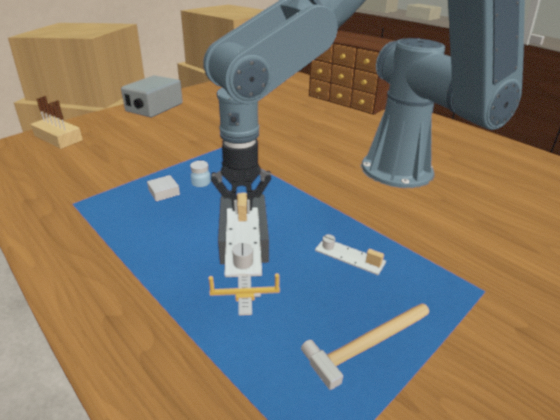

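The top crop shows the nose nearly at the gauge, with its front corners at crop pixels of about (262,108) and (172,198). The scene view shows the pins clear of the plate on both sides. I'll measure the nose against the pin line in both views.

```bash
cat > meas.py <<'E'
from h import *
import sys
def top(f):
    c,p,P=tail_meas(f); hsv=cv2.cvtColor(p,cv2.COLOR_RGB2HSV)
    pins=[]
    for (u,v) in [(245,125),(211,164)]:
        br=((hsv[...,0]>10)&(hsv[...,0]<28)&(hsv[...,1]>130)&(P[...,2]>.074)&(P[...,2]<.087))
        s=np.zeros_like(br);s[v-5:v+6,u-5:u+6]=1;vs,us=np.nonzero(br&s)
        pins.append(onz(c,[[us.mean(),vs.mean()]],.080)[0]); print('pin px',us.mean(),vs.mean(),len(us))
    A,B=np.array(pins)[:,:2]; M=(A+B)/2; ey=(B-A)/np.linalg.norm(B-A); ex=np.array([ey[1],-ey[0]])
    print('pins',A.round(4),B.round(4),'d',np.linalg.norm(B-A).round(4),'ang',np.degrees(np.arctan2(ex[1],ex[0])).round(2))
    # subpixel front edge: sample brightness(sat) along lines parallel to ex at z=.078
    sat=255-hsv[...,1].astype(np.float32)
    res=[]
    for y in np.arange(-.030,.031,.002):
        if abs(y)<.016: continue   # avoid rule, foot
        t=np.arange(-.05,.05,.0004)
        pts=np.c_[M+np.outer(t,ex)+y*ey,np.full(len(t),.078)]
        uv=proj(c,pts).astype(np.float32)
        val=cv2.remap(sat,uv[:,0].reshape(-1,1),uv[:,1].reshape(-1,1),cv2.INTER_LINEAR).ravel()
        k=np.nonzero(val>170)[0]
        if len(k): res.append((y,t[k.max()]))
    r=np.array(res); print((r*1000).round(1).tolist())
    # lateral edges
    for x in (-.02,-.05):
        t=np.arange(-.06,.06,.0004);pts=np.c_[M+np.outer(t,ey)+x*ex,np.full(len(t),.078)]
        uv=proj(c,pts).astype(np.float32)
        val=cv2.remap(sat,uv[:,0].reshape(-1,1),uv[:,1].reshape(-1,1),cv2.INTER_LINEAR).ravel()
        k=np.nonzero(val>170)[0]; print('x',x,'y edges',t[k.min()],t[k.max()])
top(sys.argv[1])
E
python3 meas.py top0; python3 meas.py top5
python3 - <<'E'
from h import *
import cv2
c=np.load('pics/s5.npz');p=c['p']
cv2.imwrite('pics/crop_s5.png',cv2.resize(cv2.cvtColor(p[200:320,190:300],cv2.COLOR_RGB2BGR),None,fx=5,fy=5,interpolation=cv2.INTER_NEAREST))
E
```

```text
pin px 244.83333333333334 125.83333333333333 6
pin px 211.83333333333334 164.83333333333334 6
pins [0.7615 0.0728] [0.6642 0.1496] d 0.124 ang 51.7
[[-28.0, -3.2], [-26.0, -2.0], [-18.0, -11.6], [16.0, -21.2], [20.0, 0.8], [22.0, -13.2], [24.0, -12.0], [26.0, -12.4], [28.0, -12.4], [30.0, -12.4]]
x -0.02 y edges -0.012800000000000283 0.015199999999999547
x -0.05 y edges -0.008000000000000312 0.015199999999999547
pin px 244.8 125.6 5
pin px 211.6 164.8 5
pins [0.762  0.0729] [0.6642 0.1502] d 0.1247 ang 51.67
[[-30.0, -9.6], [-28.0, -3.6], [-26.0, -2.4], [-24.0, -9.6], [-22.0, -9.2], [-20.0, -9.6], [-18.0, -10.0], [16.0, -8.8], [18.0, -9.2], [20.0, 0.4], [22.0, -9.2], [24.0, -9.2], [26.0, -8.8], [28.0, -8.8], [30.0, -9.2]]
x -0.02 y edges -0.03680000000000014 0.033599999999999436
x -0.05 y edges -0.03640000000000014 0.03399999999999943
```

View pics/crop_s5.png

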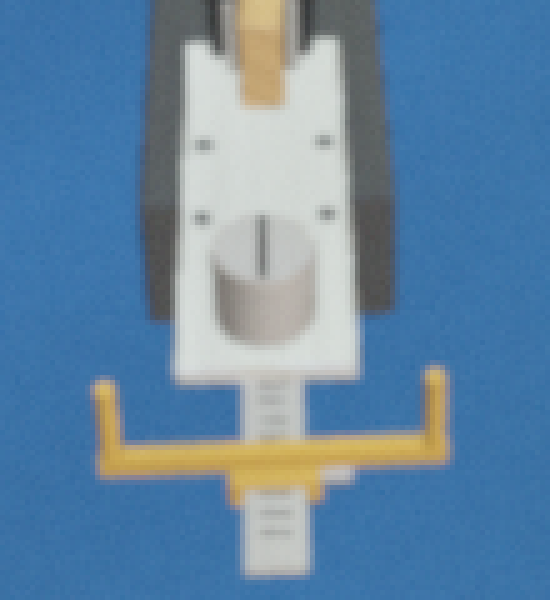

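Run:
```python
from h import *
c=np.load('pics/s5.npz')
f=lambda a:[190+a[0]/5-.4,200+a[1]/5-.4]
pl=onz(c,[f((104,385)),f((435,371))],.080)[:,:2]
B,A=pl if pl[0][1]<pl[1][1] else pl[::-1]
lo=min(pl,key=lambda q:q[1]);hi=max(pl,key=lambda q:q[1])
M=(lo+hi)/2;ey=(hi-lo)/np.linalg.norm(hi-lo);ex=np.array([ey[1],-ey[0]])
print(pl,np.linalg.norm(hi-lo),np.degrees(np.arctan2(ex[1],ex[0])))
for a,z in [((173,384),.07),((359,378),.07),((174,373),.078),((358,368),.078)]:
    q=onz(c,[f(a)],z)[0,:2]-M;print(a,(q@ex*1000).round(1),(q@ey*1000).round(1))
```

```text
[[0.76159359 0.06959276]
 [0.66444805 0.14730823]] 0.12440639245700842 51.34053805311712
(173, 384) -9.5 -37.2
(359, 378) -8.5 33.8
(174, 373) -7.1 -36.3
(358, 368) -5.6 33.4
```

The two views and the travel count agree, with 9 to 10 mm still to go. I'll move 9 mm and look again.

Call:
move_arm(increments=[{"tx": 0, "ty": -0.001, "tz": 0, "turn": 0}, {"tx": 0, "ty": -0.003, "tz": 0, "turn": 0}, {"tx": 0, "ty": -0.005, "tz": 0, "turn": 0}, {"tx": 0, "ty": -0.007, "tz": 0, "turn": 0}, {"tx": 0, "ty": -0.008, "tz": 0, "turn": 0}, {"tx": 0, "ty": -0.009, "tz": 0, "turn": 0}, {"tx": 0, "ty": -0.009, "tz": 0, "turn": 0}, {"tx": 0, "ty": -0.009, "tz": 0, "turn": 0}, {"tx": 0, "ty": -0.009, "tz": 0, "turn": 0}], gripper=0.1)

```text
time_s: 7.98
eef_pos: [0.5947, -0.0384, 0.0876]
eef_rot: [0.002, 0.943, -0.334, 0.0]
wrist_force: [-6.3, -8.0, 10.0]
opening: 0.226
```

```bash
python3 - <<'E'
from h import *
o=get_obs();print(o['time_s'],o['eef_pos'],o['eef_rot'],o['wrist_force'],o['torque'],o['opening'])
snap('wrist','w6');a,_=snap('top','top6');b,_=snap('scene','s6')
x=cv2.resize(a[110:200,200:290],None,fx=4.4,fy=6.6,interpolation=cv2.INTER_NEAREST)
y=cv2.resize(b[200:320,195:285],None,fx=4.4,fy=4.95,interpolation=cv2.INTER_NEAREST)
cv2.imwrite('pics/c6.png',cv2.cvtColor(np.hstack([x,y]),cv2.COLOR_RGB2BGR))
E
python3 meas.py top6
```

```text
7.9833 [ 0.59466967 -0.03841552  0.08763103] [ 1.68036078e-03  9.42701775e-01 -3.33632222e-01  2.83953372e-04] [-6.33055224 -8.02725072  9.95064701] [-1.09002677  1.15423158  0.06683411] 0.22647398101519572
pin px 244.83333333333334 125.83333333333333 6
pin px 211.8 164.6 5
pins [0.7615 0.0728] [0.6647 0.1497] d 0.1236 ang 51.5
[[-30.0, -1.2], [-28.0, -1.2], [-26.0, -1.2], [-24.0, -1.6], [-22.0, -1.2], [-20.0, -1.2], [-18.0, -0.8], [16.0, -0.4], [18.0, -0.8], [20.0, 0.4], [22.0, -0.4], [24.0, -1.2], [26.0, -0.8], [28.0, -0.8], [30.0, -0.4]]
x -0.02 y edges -0.03680000000000014 0.03399999999999943
x -0.05 y edges -0.03680000000000014 0.03399999999999943
```

View pics/c6.png

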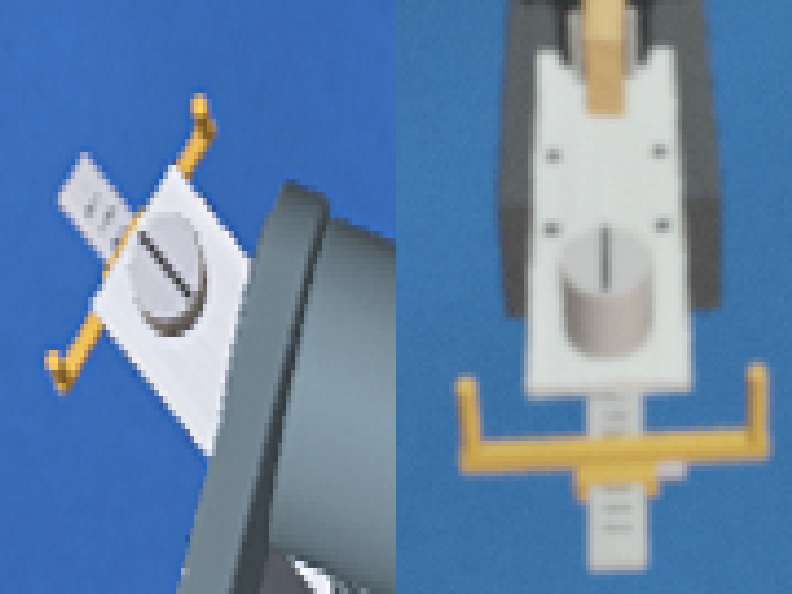

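Run:
```python
from h import *
c=np.load('pics/s6.npz')
f=lambda a:[195+(a[0]-396)/4.4-.5,200+a[1]/4.95-.5]
pl=onz(c,[f((466,381)),f((757,367))],.080)[:,:2]
lo=min(pl,key=lambda q:q[1]);hi=max(pl,key=lambda q:q[1])
M=(lo+hi)/2;ey=(hi-lo)/np.linalg.norm(hi-lo);ex=np.array([ey[1],-ey[0]])
print(pl,np.linalg.norm(hi-lo))
for a,z in [((526,396),.07),((691,390),.07),((526,386),.078),((691,379),.078)]:
    q=onz(c,[f(a)],z)[0,:2]-M;print(a,(q@ex*1000).round(1),(q@ey*1000).round(1))
for n in ('s0','s6'):
    pass
# level check: plate top heights via wrist depth
c,p,P=tail_meas('w6');hsv=cv2.cvtColor(p,cv2.COLOR_RGB2HSV)
m=((hsv[...,1]<40)&(hsv[...,2]>150)&(P[...,2]>.06)&(P[...,2]<.1));q=P[m]
A=np.c_[q[:,:2]-q[:,:2].mean(0),np.ones(len(q))];s=np.linalg.lstsq(A,q[:,2],rcond=None)[0];print('slope',s,len(q))
c,p,P=tail_meas('w2');hsv=cv2.cvtColor(p,cv2.COLOR_RGB2HSV)
m=((hsv[...,1]<40)&(hsv[...,2]>150)&(P[...,2]>.072)&(P[...,2]<.085));q=P[m]
A=np.c_[q[:,:2]-q[:,:2].mean(0),np.ones(len(q))];print('before',np.linalg.lstsq(A,q[:,2],rcond=None)[0])
```

```text
[[0.76137572 0.06931961]
 [0.66422881 0.14692532]] 0.12433892574727047
(526, 396) -0.7 -37.3
(691, 390) 0.4 33.7
(526, 386) 2.1 -36.7
(691, 379) 2.6 33.7
slope [-0.00281691 -0.00537574  0.07839721] 35394
before [-0.00175268 -0.00140397  0.07856248]
```

The top view gives about -1 mm, the scene view 0 to +2 mm and the travel count -1.4 mm, so the nose is effectively on the line. The tilt is about 0.006 rad. I'll hold still briefly to check that it is at rest, then hand in.

Call:
move_arm(increments=[{"tx": 0, "ty": 0, "tz": 0, "turn": 0}, {"tx": 0, "ty": 0, "tz": 0, "turn": 0}, {"tx": 0, "ty": 0, "tz": 0, "turn": 0}, {"tx": 0, "ty": 0, "tz": 0, "turn": 0}, {"tx": 0, "ty": 0, "tz": 0, "turn": 0}, {"tx": 0, "ty": 0, "tz": 0, "turn": 0}], gripper=0.1)

```text
time_s: 8.63
eef_pos: [0.5947, -0.0384, 0.0877]
eef_rot: [0.002, 0.943, -0.334, 0.0]
wrist_force: [-6.5, -8.2, 10.5]
opening: 0.228
```

```bash
python3 - <<'E'
from h import *
o=get_obs();print(o['time_s'],o['eef_pos'],o['wrist_force'],o['opening'])
snap('top','top7')
E
python3 meas.py top7 && python3 -c "
from bench import workorder;print(workorder.hand_in())"
```

```text
8.6333 [ 0.59469683 -0.03841872  0.0876535 ] [-6.51485253 -8.22096622 10.51671222] 0.22786997047459212
pin px 244.83333333333334 125.83333333333333 6
pin px 211.8 164.6 5
pins [0.7615 0.0728] [0.6647 0.1497] d 0.1236 ang 51.5
[[-30.0, -1.6], [-28.0, -1.2], [-26.0, -1.2], [-24.0, -1.6], [-22.0, -1.2], [-20.0, -1.2], [-18.0, -0.8], [16.0, -0.4], [18.0, -0.8], [20.0, 0.4], [22.0, -0.4], [24.0, -1.2], [26.0, -0.8], [28.0, -0.8], [30.0, -0.4]]
x -0.02 y edges -0.03680000000000014 0.03399999999999943
x -0.05 y edges -0.03640000000000014 0.03399999999999943
the job is handed in; nothing more can be done
None
```

I gripped the plate by its tail block, slid it about 77 mm along the riser, and handed the job in at about 8.6 s while still holding it. The whole slide was done with a light down press of about 10 N.

- **Front edge on the pin line:** the three checks differ slightly but all are within the 5 mm limit. The top view gives about -1 mm, the scene view 0 mm at the lower edge and about +2 mm at the upper edge, and the travel count -1.4 mm.
- **Sideways and square:** the nose is about 1.4 mm off the middle of the pins, and the front edge is square to the pin line within about 0.02 rad.
- **Level and at rest:** the wrist camera's depth gave a tilt of about 0.006 rad. The arm moved less than 0.1 mm over the last half second.
- **Gauge and other things:** the pins were in the same place in the images before and after. I saw no change in the bystanders, but I did not measure them.

The first two move calls were refused because their rows did not give all four keys. The arm did not move, so nothing was disturbed.

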